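Hang a loaded specimen carrier behind the lip of the drying rail

ROBOT

A 6-joint arm with a two-finger parallel gripper is mounted at the origin on the work surface; the furniture and walls round the work are solid. World frame = base frame: x ahead of the robot, y to its left, z up, the work surface at z = 0. Lengths are in m, angles in rad, forces in N, time in s.
With the tool pointing down it reaches from about 0.3 to 0.875 m from the base axis. Payload 6.4 kg.
Tool frame: the origin (TCP) lies midway between the tips of the shut fingers; the grasp point (between the pads) lies 19 mm behind it; z points along the fingers, y is the line along which they close (so a half turn about z gives the same grasp; the last joint's range is limited). The gripper opens to 85 mm and grips with 20 to 120 N. Pads are 22 mm wide; open, the fingers measure 114 mm over their backs; the gripper's body (76 mm by 85 mm) begins 54 mm behind the grasp point. The pads swing forward as they close: fully open they stand 13 mm farther back than shut.
Start: joints at [-0.912, 0.181, 1.607, -0, 1.354, -0.206], TCP at [0.438, -0.373, 0.231] pointing down, gripper open.
Joint ranges: [-2.99, 2.99], [-0.89, 2.07], [0.3, 2.58], [-1.14, 4.28], [0, 2.63], [-3.12, 3.12]. Speed limits (rad/s): [2.57, 2.57, 3.01, 3.14, 3.14, 3.14].

INTERFACE

Orientations are given as a unit quaternion [w, x, y, z].
In Python, from bench import sensors, vision, ctrl gives the robot as it stands.
- The arm moves only by the tool carry_out, never from a script. Its argument "deltas" is text: rows parted by semicolons, each of 7 numbers parted by spaces: the shift along the tool's x, y, z in mm, then the turn, a rotation vector about the tool's x, y, z in rad, then the closure, from 0 (fully open) to 1 (shut). In form: tx ty tz ax ay az claw; .... A call has 1 to 12 rows; each row is the pose to reach, as a shift and turn from the pose commanded when the call began, along the tool's axes at that moment; what a row does not reach only later rows make up. A row lasts 1/8 s, in which the tool goes at most 62.5 mm and 10.7 degrees, less where a joint would pass 70% of its speed; a pose out of reach is approached as far as the arm can. A call with a gripper value outside its range is refused whole. The fingers move at their own pace and stop on an object; the grip force is fixed at half the most. Time passes only in rows, so rows that repeat a pose let the fingers close. It gives the time, the measured TCP pose, the force, the opening and the grip force at its end, in the units of the state.
- sensors.get_obs(): the state, without advancing time (a new reading comes with each control period).
- vision.camera(name): name is "scene" or "top"; returns the picture (480x640x3 uint8, blue, green, red); there is no depth.
- vision.camera_model(name): a dict with "K" (3x3 intrinsics, pixels), "extrinsics" (4x4, takes a point from world to camera coordinates). Camera axes: x right, y down, z forward; pixel columns grow to the right and rows downward; lengths in m; the calibration is good to about 2 mm. A picture is of the moment at which its call begins. camera_model takes no time and is no camera call.
- ctrl.hand_in(): hands the job in; it is judged then, once.
The state is a dict: "time_s": time; "q": joint angles; "dq": joint speeds; "joint_efforts": joint torques, N m; "eef_pos": TCP position; "eef_rot": TCP orientation; "wrist_force": force on the tool from outside, world axes, zero at the start; "torque": the same for the moment, N m; "opening": opening from 0.0 (shut) to 1.0 (fully open); "grasp_force": force on a finger pad.
Only numpy, scipy, OpenCV 4.12 (cv2) and the standard library are available. Lean on these libraries where they do the work, as an engineer would, in place of code of your own. Each camera call takes 0.05 s, during which the arm holds its last target. There are 200 camera calls.

TASK

Hang the loaded specimen carrier on the drying rail: take it by its grip block, pass the hook over the rail's front lip, and gently work it along behind the lip until you can lower it fully home into the notch of the wear strip, then let go. Keep the carrier upright all the way, its specimen in the cup; do not force the hook against the rail, and leave the other things where they stand.

Things in the scene. Friction and masses are not known exactly. Their poses are not given: they have to be found in the camera images.
- rail: fixed drying rail over a 130 x 250 mm drip tray (rim z 18). Origin: bench level below the rail's middle; x across it from the open front (lip, robot side) to the back, y along it, z up. Two end cheeks (faces y +-109 and +-117, x +-18, top z 158 mm) carry an upward-open channel, 13 mm wide inside (x +-6.5), and close its ends. The carrier may press or knock on the rail with 25 N at most
- rail_lip (a point): middle of the top edge of the anti-jump lip, the low front wall of the channel: rail x -8.5, y 0, z 143 mm. Lip 4 mm thick (x -10.5 to -6.5). The back wall (x 6.5 to 10.5) is higher: top z 155 mm
- rail_floor (a point): middle of the channel's floor: rail x 0, y 0, z 125 mm (underside z 121). On it lies a white wear strip, top z 133, 169 mm long, cut through at its middle by a notch 25 mm long (along y): the station. The strip was clamped by hand: the notch's middle lies anywhere within 23 mm of this point along y, unmeasured; feel or look for it. Bare floor beyond the strip's ends is no station
- carrier: loose hooked steel carrier, 0.15 to 0.3 kg, on the bench before the rail. Origin: centre of the cup's underside; z up, y across, x from shank to open side. Cup 44 mm wide, 24 tall, inner floor z 5. Shank (x -22 to -17, y +-12) rises to a bridge (x -22 to 4, y +-10, z 110 to 116) with the nose hanging from it. Hung with x, y along the rail's: shank before the lip, cup below the rail, z 35 mm over the rail's origin when home
- carrier_nose (a point): tip of the hook's nose, carrier x 0, y 0, z 90 mm. Nose 8 mm thick (x +-4), 20 mm wide (y +-10), 20 mm long from the bridge's underside. In rail z the tip stands at 133 mm riding on the strip, at 125 mm home in the notch (bridge then 2 mm above the lip); above 143 mm it clears the lip and below 155 mm it still meets the back wall
- carrier_grip (a point): middle of the black grip block on top of the carrier, 18 x 18 mm, carrier z 130 to 176 mm on a narrow neck; this point at z 153 mm. Take it here from above, fingers on its y faces or x faces; in place, nothing of the rail stands higher than 158 mm, 30 mm below this point
- mount: round mounted specimen, 30 mm across, 16 mm tall, lying loose in the carrier's cup. Origin: centre of its underside
- brush: wooden cleaning brush, 165 mm long (own y), 18 mm wide, lying on the bench between the two machines; bystander. Origin: centre of its underside
- wash_bottle: white plastic wash bottle with a bent spout, 65 mm across and 209 mm tall, behind the rail; bystander. Origin: centre of its underside
- etchant_bottle: brown bottle with black cap, 52 mm across, 105 mm tall, behind the rail; bystander. Origin: centre of its underside
- cotton_buds: clear round tub of cotton buds, 77 mm across, 80 mm tall, behind the rail; bystander. Origin: centre of its underside
- petri: glass dish with cotton wool, 68 mm across, 20 mm tall; bystander. Origin: centre of its underside
- spare_mount: round mounted specimen, 30 mm across, 19 mm tall, on the bench; bystander. Origin: centre of its underside
- spare_mount_low: round mounted specimen, 30 mm across, 18 mm tall, on the bench; bystander. Origin: centre of its underside
- tweezers: steel tweezers, 126 mm long (own y), lying on the bench; bystander. Origin: centre of its underside

How it is judged:
At the end, for the whole second after the job is handed in: Carrier released, at rest, nose behind the lip and home in the notch: origin 32 to 38.5 mm above the rail's, within 7 mm of the rail's line and 30 mm of its middle along it, within 8 degrees of plumb and 11 of square, the specimen in its cup within 12 mm (z of carrier in the frame of rail between 0.032 and 0.0385 m and x of carrier in the frame of rail between -0.007 and 0.007 m and y of carrier in the frame of rail between -0.03 and 0.03 m and angle between carrier's own z axis and vertical below 0.14 rad and angle between the y axis of carrier and the y axis of rail, either way round below 0.2 rad and distance between mount and carrier below 0.012 m and linear speed of carrier below 0.02 m/s and angular speed of carrier below 0.2 rad/s); the robot touches nothing.
It fails at once if the carrier loads the rail with more than 25 N (contact force between carrier and rail above 25 N).
It fails at once if the specimen comes out of the carrier's cup (distance between mount and carrier above 0.02 m).
It fails at once if the carrier is tipped by more than 17 degrees (angle between carrier's own z axis and vertical above 0.3 rad).
It fails at once if a bystander (brush, bottles, tub, dish, spare mounts, tweezers) is moved by more than 20 mm (distance of any of brush, wash_bottle, etchant_bottle, cotton_buds, petri, spare_mount, spare_mount_low, tweezers from where it was at the start of the episode above 0.02 m).
It also fails if it takes over 70 s, if anything falls off the work surface, if the arm or the gripper's body presses on something with over 40 N, if the wrist force passes 120 N, or if a joint passes its speed limit or range.

## Working session

There is one attempt and no reset: what is moved stays moved. The work goes in short steps, Python scripts to look and compute and a tool call to move; the robot and the scene stay as the last step left them, time stands still between calls to the robot, and variables do not carry over. Pictures are saved under pics/ and viewed, at most 10 in all, crops included, and the job is handed in when it is done.

Besides the shell and the picture viewer there is one more tool, called after "Call:" as a command line: name --argument value ..., lists and objects as JSON in quotes. carry_out: Moves the arm, as the interface text tells. Its arguments: {"type":"object","properties":{"deltas":{"type":"string"}},"required":["deltas"]}

```bash
mkdir -p pics
python3 - <<'E'
from bench import sensors, vision, ctrl
import cv2, numpy as np
np.set_printoptions(precision=4,suppress=True)
for n in("scene","top"):
    cv2.imwrite(f"pics/{n}0.png",vision.camera(n)); m=vision.camera_model(n); print(n,m["K"],m["extrinsics"])
o=sensors.get_obs(); print(o)
E
```

```text
scene [[441.7304   0.     314.3391]
 [  0.     441.7304 243.2545]
 [  0.       0.       1.    ]] [[ 0.3407  0.94    0.0182 -0.3135]
 [ 0.7418 -0.2568 -0.6195 -0.2707]
 [-0.5777  0.2245 -0.7848  1.2139]
 [ 0.      0.      0.      1.    ]]
top [[519.6069   0.     326.    ]
 [  0.     519.6069 239.2785]
 [  0.       0.       1.    ]] [[ 0.0011 -0.9997  0.0243  0.1443]
 [-0.9927 -0.0041 -0.1204  0.5177]
 [ 0.1205 -0.024  -0.9924  1.0157]
 [ 0.      0.      0.      1.    ]]
{'time_s': 0.1, 'q': array([-0.9123,  0.1815,  1.6079, -0.    ,  1.3538, -0.2063]), 'dq': array([-0.0016, -0.0021, -0.0031, -0.0013,  0.0017, -0.0007]), 'joint_efforts': array([  0.0004, -44.5879, -35.2238,  -0.0004,   0.0041,  -0.0001]), 'eef_pos': array([ 0.4373, -0.3727,  0.2305]), 'eef_rot': array([-0.0008,  0.908 ,  0.419 , -0.0002]), 'wrist_force': array([ 0.3905, -0.4788,  0.4097]), 'torque': array([0.0378, 0.0035, 0.066 ]), 'grasp_force': 0.0, 'opening': 0.9980225018106212}
```

View pics/scene0.png

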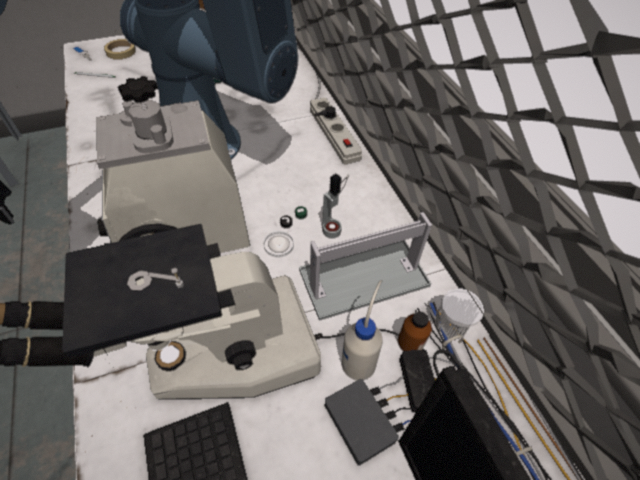

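View pics/top0.png

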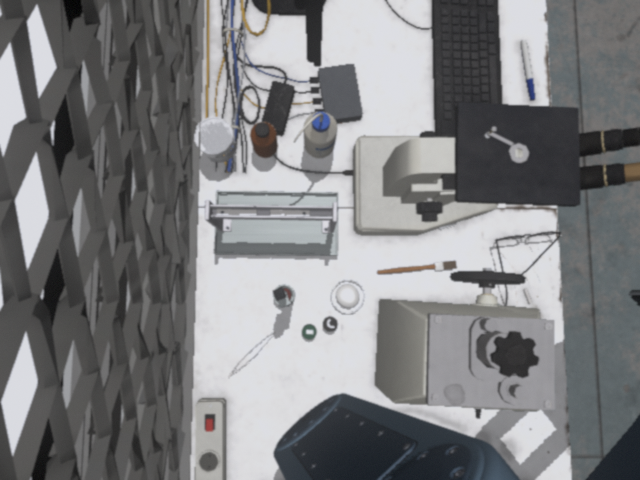

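The scene view shows the carrier at about (333,210) with its black grip at (336,184), and the rail from (315,250) to (425,225). The top view shows the carrier at about (283,295), the rail from (210,212) to (338,212), and the two machines on the right. I'll zoom in on both.

Run:
```python
import cv2, numpy as np
t=cv2.imread("pics/top0.png")[180:340,195:375]; s=cv2.imread("pics/scene0.png")[165:325,270:440]
a=cv2.resize(t,None,fx=3.3,fy=3.3,interpolation=cv2.INTER_CUBIC); b=cv2.resize(s,None,fx=3.5,fy=3.5,interpolation=cv2.INTER_CUBIC)
cv2.imwrite("pics/tc.png",a); cv2.imwrite("pics/sc.png",b)
```

```text
(no output)
```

View pics/tc.png

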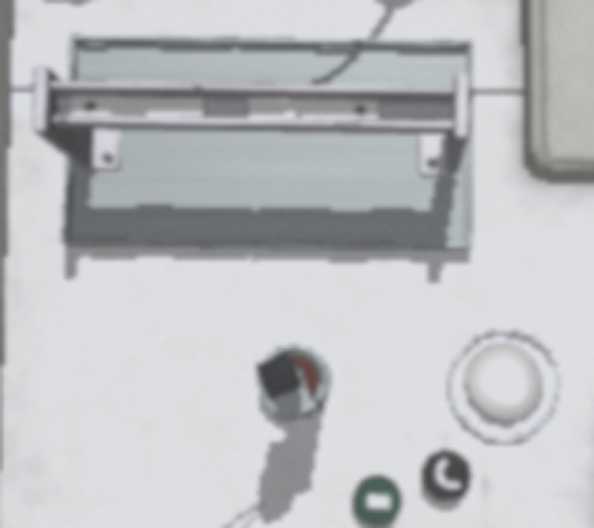

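View pics/sc.png

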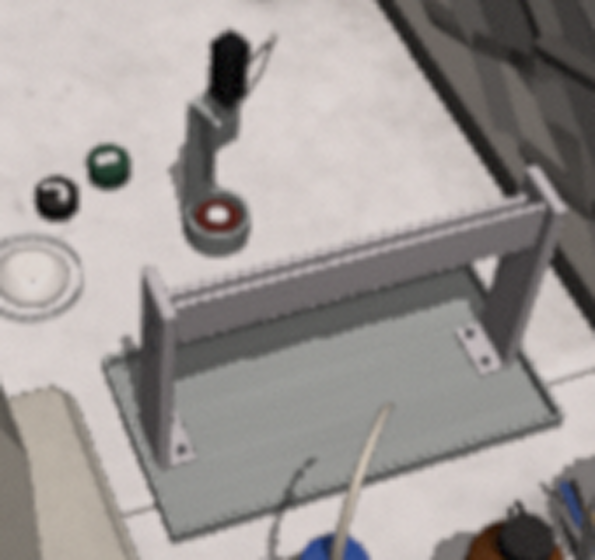

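The top crop shows the channel with the strip and a darker notch at crop x 205–247, left of the rail's middle. The carrier's grip is at crop (283,376), with the cup opening to the right and slightly up. I'll enlarge the rail and carrier once more, with a pixel grid, for measuring.

Run:
```python
import cv2, numpy as np
t=cv2.imread("pics/top0.png"); s=cv2.imread("pics/scene0.png")
def z(im,x0,x1,y0,y1,f,st):
    a=cv2.resize(im[y0:y1,x0:x1],None,fx=f,fy=f,interpolation=cv2.INTER_NEAREST)
    a=cv2.convertScaleAbs(a,alpha=1.15)
    for x in range(x0,x1,st): cv2.line(a,((x-x0)*f,0),((x-x0)*f,6),(0,0,255),1); cv2.putText(a,str(x),((x-x0)*f,16),0,.35,(0,0,255))
    for y in range(y0,y1,st): cv2.line(a,(0,(y-y0)*f),(6,(y-y0)*f),(0,0,255),1); cv2.putText(a,str(y),(7,(y-y0)*f+4),0,.35,(0,0,255))
    return a
A=z(t,203,345,196,232,5,10); B=z(t,265,305,278,318,9,5); C=z(s,318,358,170,240,5,5)
W=np.zeros((180+360,800,3),np.uint8); W[:180,:710]=A; W[180:540,:360]=B; W[180:530,380:580]=C
cv2.imwrite("pics/z.png",W)
```

```text
(no output)
```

View pics/z.png

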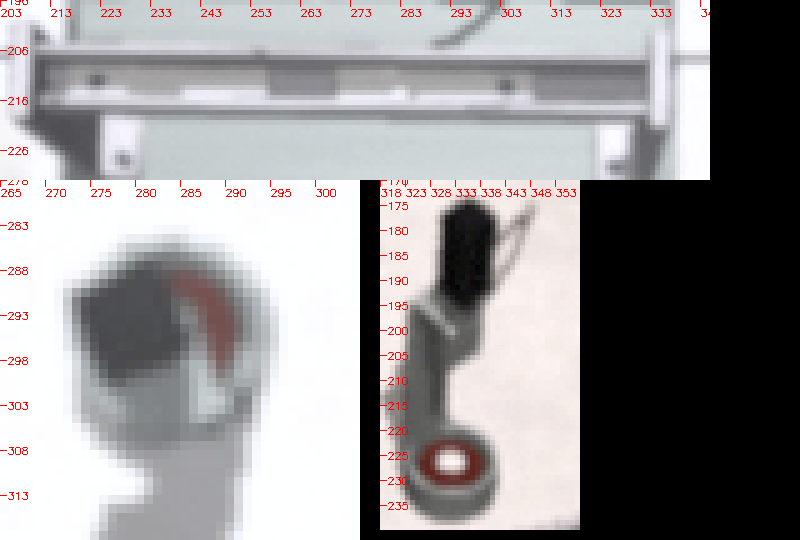

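The enlarged view gives these pixels:
- **Notch:** cols 256.2–270.2, strip right end about 309.
- **Cheek tops:** cols 205.5–210 and 332.6–336.6.
- **Lip top:** rows about 215.5–217.5.
- **Grip block:** about (279.6, 293.5) in top and (335, 184) in scene, with its edges turned about 21°.

Next I'll cast rays.

```bash
cat > h.py <<'E'
from bench import sensors, vision, ctrl
import cv2, numpy as np
np.set_printoptions(precision=4,suppress=True)
def cam(n):
    m=vision.camera_model(n); K=np.array(m["K"]);E=np.array(m["extrinsics"]); return K,E[:3,:3],E[:3,3]
def ray(n,uv):
    K,R,t=cam(n); d=R.T@np.linalg.solve(K,[*uv,1.]); return -R.T@t,d/np.linalg.norm(d)
def pl(n,uv,z):
    c,d=ray(n,uv); return c+d*(z-c[2])/d[2]
def tri(a,b):
    c,d=ray("top",a);e,f=ray("scene",b)
    s=np.linalg.lstsq(np.c_[d,-f],e-c,rcond=None)[0]; p,q=c+s[0]*d,e+s[1]*f
    return (p+q)/2,np.linalg.norm(p-q)
def proj(n,p):
    K,R,t=cam(n); v=K@(R@np.asarray(p)+t); return v[:2]/v[2]
E
python3 - <<'E'
from h import *
t=cv2.imread("pics/top0.png"); s=cv2.imread("pics/scene0.png")
# lip: bright band rows per column blocks
g=t.min(2).astype(float)
for c in range(216,330,12):
    r=g[206:226,c:c+6].mean(1); print(c,r.astype(int))
print("row212",g[210:214,205:340].mean(0).astype(int))
print("cheeks",pl("top",(207.8,213),.158),pl("top",(334.6,213),.158))
print("notch",pl("top",(256.2,212),.133),pl("top",(270.2,212),.133),"stripR",pl("top",(309,212),.133))
for n,im,(x0,x1,y0,y1) in(("top",t,(265,300,280,312)),("scene",s,(326,345,172,200))):
    m=(im[y0:y1,x0:x1].max(2)<(100 if n=="top" else 60)).astype(np.uint8)
    k,l,st,ce=cv2.connectedComponentsWithStats(m); i=1+np.argmax(st[1:,4]); pts=np.argwhere(l==i)[:,::-1]+[x0,y0]
    print(n,"block",st[i],ce[i]+[x0,y0],cv2.minAreaRect(pts.astype(np.float32)))
print("cup",pl("top",(283.8,296.5),.024),"mount scene",pl("scene",(332.4,226),.021))
print("machine knob",tri((515,352),(147,112)),"stage corner",tri((457,203),(220,313)))
E
```

```text
216 [149 105 101 121 132 128 131 158 187 187 169 120  87  77  74  72  72  72
  72  73]
228 [160 110 101 121 137 141 143 148 162 182 181 135 119 155 185 191 190 188
 187 184]
240 [163 112  94 111 135 142 148 173 202 204 191 147 119 138 164 171 171 171
 171 170]
252 [149 111  93 106 128 135 140 158 178 184 193 161 120 135 165 174 173 174
 172 172]
264 [174 129  96  97 108 118 120 121 128 159 187 165 118 129 165 175 176 175
 175 175]
276 [180 140 105 116 141 144 144 152 179 204 196 166 119 126 163 176 178 176
 176 176]
288 [184 156 110 104 125 139 143 149 174 199 192 171 125 120 154 174 179 178
 177 177]
300 [193 162 111  98 117 129 122 121 153 185 180 161 127 115 144 173 180 179
 178 177]
312 [187 164 113  90  96 109 118 122 121 128 159 181 148 118 142 172 181 181
 180 179]
324 [185 169 120  91  95 108 118 121 120 124 155 187 161 124 153 193 198 196
 196 194]
row212 [195 203 203 174 121  81  76  93 110 117 121 131 143 149 146 135 118 110
 122 139 148 150 149 146 143 141 142 141 141 141 140 141 141 142 146 149
 150 150 150 150 149 150 149 149 149 149 149 149 149 150 146 130 117 117
 118
[... 294 characters left out ...]
25 172 206 210 185 165 189 214]
cheeks [0.5476 0.3573 0.158 ] [0.5488 0.1336 0.158 ]
notch [0.5542 0.275  0.133 ] [0.5543 0.2497 0.133 ] stripR [0.5547 0.1792 0.133 ]
top block [  9   7  13  14 125] [279.784 293.264] ((280.70001220703125, 292.9000549316406), (11.180338859558105, 13.86362075805664), 63.43495178222656)
scene block [  4   3  11  22 180] [334.9389 184.8167] ((335.0069274902344, 185.41725158691406), (9.384140968322754, 21.09355354309082), 4.763641834259033)
cup [0.4029 0.2295 0.024 ] mount scene [0.4084 0.2291 0.021 ]
machine knob (array([ 0.3262, -0.0963,  0.3478]), np.float64(0.01826219489228496)) stage corner (array([ 0.5848, -0.0804,  0.1012]), np.float64(0.0427805327250457))
```

Run:
```python
from h import *
for a,b,z in(((318,217.0),(246,215.7),.143),((318,209.4),(246,208.0),.155),((337.4,255.8),(216.2,254.9),.018),((337.4,193),(216.8,191.5),.018)):
    p,q=pl("top",a,z),pl("top",b,z); d=q-p; print(p,q,"yaw deg",np.degrees(np.arctan2(-d[0],d[1])),"x at y.255",p[0]+d[0]*(.255-p[1])/d[1])
print("grip",tri((279.8,293.3),(335,185)), "z155:",pl("top",(279.8,293.3),.165),pl("scene",(335,185),.153))
# block edges yaw from dark mask top, edge at subpixel
t=cv2.imread("pics/top0.png")
g=t.max(2)[282:306,268:298].astype(np.uint8); print(g)
for n,uv in(("top",None),):
    w=[pl("top",p,.176) for p in((273,290.7),(277,300.8))]; d=w[0]-w[1]; print("yaw left edge",np.degrees(np.arctan2(d[1],d[0])),np.linalg.norm(d))
```

```text
[0.5439 0.1629 0.143 ] [0.5456 0.2921 0.143 ] yaw deg -0.7520554959310929 x at y.255 0.5451287532246798
[0.5556 0.163  0.155 ] [0.5575 0.2908 0.155 ] yaw deg -0.8137307069196018 x at y.255 0.5569431538716487
[0.4851 0.1222 0.018 ] [0.4861 0.3668 0.018 ] yaw deg -0.23669965236043664 x at y.255 0.4856584262145834
[0.6147 0.122  0.018 ] [0.6163 0.369  0.018 ] yaw deg -0.36334287801075416 x at y.255 0.6155927969647178
grip (array([0.4069, 0.229 , 0.1497]), np.float64(0.0009153534854043498)) z155: [0.4068 0.2285 0.165 ] [0.4099 0.2272 0.153 ]
[[225 226 225 225 225 224 225 225 225 225 224 224 224 224 224 225 224 225
  225 226 226 225 224 225 223 223 223 224 224 223]
 [225 224 224 224 224 224 225 225 225 225 223 223 222 222 220 219 219 220
  223 225 225 225 225 224 224 224 223 224 224 224]
 [224 223 224 223 223 224 224 225 225 223 218 210 211 209 201 194 192 201
  214 219 219 221 223 224 224 224 224 224 224 224]
 [224 224 223 223 224 224 224 223 222 217 199 181 178 175 167 157 156 170
  185 193 197 206 218 223 224 225 224 224 225 224]
 [223 223 223 223 223 223 223 221 215 201 181 156 138 12
[... 1794 characters left out ...]
150 152 189 219 223 224]
 [224 225 224 225 219 191 161 159 150 129 117 114 115 117 116 116 117 127
  157 177 175 161 141 127 130 158 200 222 225 224]
 [224 224 224 225 220 193 158 155 161 153 135 122 117 117 116 116 117 127
  156 180 184 175 149 113 119 173 214 224 225 224]
 [224 224 224 223 219 192 158 148 154 158 146 127 119 117 118 116 116 127
  157 178 174 162 140 115 127 180 219 224 225 224]
 [224 224 223 224 221 202 169 151 146 146 140 126 118 118 116 115 117 128
  150 158 145 128 124 125 145 190 220 225 224 224]
 [223 224 224 224 223 218 197 168 146 139 128 118 115 117 115 113 113 121
  126 122 113 121 134 142 167 201 221 224 225 224]]
yaw left edge 22.328136348837 0.01845381404947691
```

The measurements hold up: tray 130 mm wide, notch 25 mm wide, block 18 mm, grip z about 0.15. The grip is at (0.407, 0.229) with carrier yaw +22°, and the notch is near y 0.263. I'll rise first to clear the machine (knob z about 0.35), then cross over.

Call:
carry_out --deltas "0 0 -60 0 0 0 0;0 0 -120 0 0 0 0;0 0 -180 0 0 0 0;0 0 -240 0 0 0 0;0 0 -270 0 0 0 0;40 -38 -270 0 0 0 0;84 -79 -270 0 0 0 0;128 -121 -270 0 0 0 0;172 -162 -270 0 0 0 0;215 -203 -270 0 0 0 0;259 -245 -270 0 0 0 0;303 -286 -270 0 0 0 0"

```text
time_s: 1.6
eef_pos: [0.4159, 0.0449, 0.5011]
eef_rot: [-0.0, 0.908, 0.419, 0.0]
wrist_force: [1.9, 0.2, 0.0]
opening: 1.001
grasp_force: 0.0
```

```bash
cat >> h.py <<'E'
from scipy.spatial.transform import Rotation as Ro
def st():
    o=sensors.get_obs(); w=o["eef_rot"]; R=Ro.from_quat([w[1],w[2],w[3],w[0]])
    print("t",o["time_s"],"p",o["eef_pos"],"F",o["wrist_force"],"T",o["torque"],"open",round(o["opening"],3),"gf",o["grasp_force"]); return o["eef_pos"],R
def delta(p,yaw=None):
    """shift mm and turn to TCP p, tool y at world yaw deg, tool down"""
    e,R=st(); d=R.inv().apply(np.array(p)-e)*1000
    if yaw is None: return print("move",d)
    y=np.radians(yaw); Y=np.array([np.cos(y),np.sin(y),0]); Z=np.array([0,0,-1.]); X=np.cross(Y,Z)
    print("move",d,"turn",(R.inv()*Ro.from_matrix(np.c_[X,Y,Z])).as_rotvec())
E
python3 -c "
from h import *
delta([.407,.2288,.30],-67.7)"
```

```text
t 1.6 p [0.4159 0.0449 0.5011] F [1.8759 0.2004 0.0407] T [-0.0036 -0.0158 -0.0278] open 1.001 gf 0.0
move [ 134.1083 -126.1286  201.0664] turn [-0.     -0.0001  0.4752]
```

Call:
carry_out --deltas "40 -38 0 0 0 0.12 0;84 -79 0 0 0 0.25 0;134 -126 0 0 0 0.4 0;134 -126 60 0 0 0.475 0;134 -126 120 0 0 0.475 0;134 -126 180 0 0 0.475 0;134 -126 240 0 0 0.475 0;134 -126 270 0 0 0.475 0;134 -126 270 0 0 0.475 0;134 -126 270 0 0 0.475 0"

```text
time_s: 2.85
eef_pos: [0.4084, 0.227, 0.2328]
eef_rot: [-0.0, 0.981, 0.194, 0.001]
wrist_force: [0.0, 0.2, 1.3]
opening: 1.004
grasp_force: 0.0
```

Run:
```python
from h import *
delta([.407,.2288,.134],-67.7)
a=vision.camera("scene")[140:250,280:400]; b=vision.camera("top")[240:340,220:340]
W=np.zeros((600,800,3),np.uint8); a=cv2.resize(a,(480,440),interpolation=cv2.INTER_CUBIC); W[:440,:480]=a
W[:267,480:800]=cv2.resize(b,(320,267)); cv2.imwrite("pics/g1.png",W[:440])
```

```text
t 2.85 p [0.4084 0.227  0.2328] F [0.0275 0.1717 1.3485] T [ 0.0148  0.0041 -0.0011] open 1.004 gf 0.0
move [-0.843  -2.2395 98.8063] turn [ 0.0003 -0.002   0.0006]
```

View pics/g1.png

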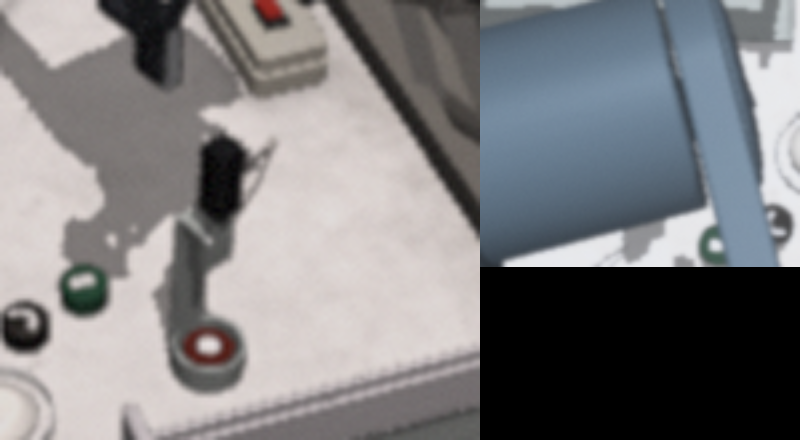

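The scene crop shows the black fingers above the block, with one fingertip near px (321,162). The carrier is undisturbed. The arm hides the top view, so I'll check the fingers by projection.

Run:
```python
from h import *
p,R=st()
for s in(-1,1):
    for off in (0,.013): q=p+R.apply([0,s*.045,-off]); print(s,off,q,proj("scene",q))
print(proj("scene",p),"block top",proj("scene",[.407,.2288,.176]),"block", proj("scene",[.407,.2288,.153]))
```

```text
t 2.95 p [0.4088 0.2271 0.2334] F [-0.1412 -0.6959  0.9221] T [ 0.0573  0.0294 -0.0356] open 1.005 gf 0.0
-1 0 [0.3917 0.2687 0.2333] [353.5893 144.348 ]
-1 0.013 [0.3917 0.2687 0.2463] [354.1655 138.9917]
1 0 [0.4259 0.1855 0.2334] [319.8123 164.7191]
1 0.013 [0.4259 0.1855 0.2464] [319.9944 159.3643]
[337.0851 154.3018] block top [335.8588 175.6415] block [335.2289 183.8985]
```

Call:
carry_out --deltas "-1 -2 40 0 0 0 0;-1 -2 80 0 0 0 0;-1 -2 99 0 0 0 0;-1 -2 99 0 0 0 0;-1 -2 99 0 0 0 0.6;-1 -2 99 0 0 0 1;-1 -2 99 0 0 0 1;-1 -2 99 0 0 0 1;-1 -2 99 0 0 0 1;-1 -2 99 0 0 0 1;-1 -2 99 0 0 0 1;-1 -2 99 0 0 0 1"

```text
time_s: 4.45
eef_pos: [0.4066, 0.2284, 0.133]
eef_rot: [0.0, 0.981, 0.194, 0.001]
wrist_force: [-0.3, -0.5, 5.8]
opening: 0.201
grasp_force: 59.2
```

The block is gripped (opening 0.20, about 18 mm, force 59 N). Next I'll lift a little, check, and then work out the way to a point in front of the rail.

Call:
carry_out --deltas "0 0 -5 0 0 0 1;0 0 -15 0 0 0 1;0 0 -30 0 0 0 1;0 0 -45 0 0 0 1;0 0 -62 0 0 0 1;0 0 -62 0 0 0 1;0 0 -62 0 0 0 1"

```text
time_s: 5.32
eef_pos: [0.4057, 0.2282, 0.1941]
eef_rot: [0.0, 0.981, 0.194, -0.0]
wrist_force: [-0.5, 0.6, -2.3]
opening: 0.203
grasp_force: 58.5
```

Run:
```python
from h import *
delta([.507,.259,.197],-90.6)
a=vision.camera("scene")
cv2.imwrite("pics/s2.png",cv2.resize(a[130:290,270:450],None,fx=3.5,fy=3.5,interpolation=cv2.INTER_CUBIC))
```

```text
t 5.325 p [0.4057 0.2282 0.1941] F [-0.5349  0.5953 -2.3263] T [-0.0309  0.0482  0.0151] open 0.203 gf 58.45888137817383
move [105.4133   9.9991  -2.9196] turn [0.     0.0003 0.4002]
```

Call:
carry_out --deltas "10 1 -3 0 0 0.05 1;25 2 -3 0 0 0.12 1;40 4 -3 0 0 0.2 1;55 5 -3 0 0 0.27 1;70 7 -3 0 0 0.34 1;85 8 -3 0 0 0.4 1;97 9 -3 0 0 0.4 1;105 10 -3 0 0 0.4 1;105 10 -3 0 0 0.4 1;105 10 -3 0 0 0.4 1"

```text
time_s: 6.62
eef_pos: [0.5064, 0.2588, 0.1971]
eef_rot: [0.0, 1.0, -0.005, -0.0]
wrist_force: [-0.8, -0.1, -2.1]
opening: 0.208
grasp_force: 58.6
```

Run:
```python
from h import *
delta([.552,.263,.197],-90.6)
a=vision.camera("scene"); b=vision.camera("top")
W=np.zeros((560,800,3),np.uint8); W[:540,:450]=cv2.resize(a[150:270,300:400],(450,540),interpolation=cv2.INTER_CUBIC)
W[:350,450:]=cv2.resize(b[170:270,220:320],(350,350),interpolation=cv2.INTER_CUBIC)
cv2.imwrite("pics/s3.png",W)
```

```text
t 6.625 p [0.5064 0.2588 0.1971] F [-0.8191 -0.1367 -2.135 ] T [-0.0605  0.0183 -0.0113] open 0.208 gf 58.58479678630829
move [45.5841 -4.6151  0.0728] turn [0.0002 0.0007 0.0007]
```

View pics/s3.png

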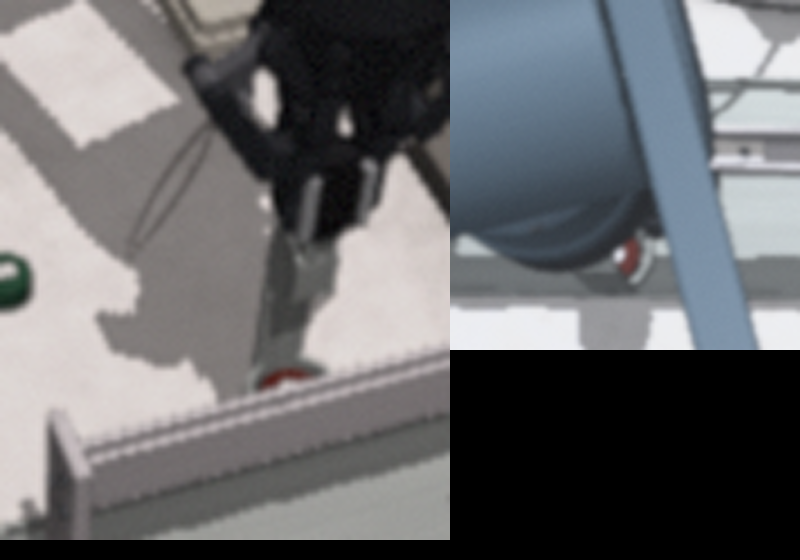

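The carrier hangs upright and square in front of the rail with the specimen in the cup (scene crop, cup at (290,380)). I'll lower the nose to z about 149 mm, pass it over the lip, and feel for the back wall.

Call:
carry_out --deltas "0 -4 5 0 0 0 1;10 -4 5 0 0 0 1;20 -4 5 0 0 0 1;28 -4 5 0 0 0 1;33 -4 5 0 0 0 1;37 -4 5 0 0 0 1;40 -4 5 0 0 0 1;40 -4 5 0 0 0 1;40 -4 5 0 0 0 1"

```text
time_s: 7.85
eef_pos: [0.5467, 0.2625, 0.1923]
eef_rot: [0.0, 1.0, -0.005, -0.0]
wrist_force: [-0.2, -0.1, -2.4]
opening: 0.198
grasp_force: 58.6
```

Call:
carry_out --deltas "0.5 0 0 0 0 0 1;1 0 0 0 0 0 1;1.5 0 0 0 0 0 1;2 0 0 0 0 0 1;2 0 0 0 0 0 1"

```text
time_s: 8.48
eef_pos: [0.5489, 0.2625, 0.1923]
eef_rot: [0.0, 1.0, -0.005, -0.0]
wrist_force: [1.1, 0.4, -2.2]
opening: 0.204
grasp_force: 58.6
```

```bash
python3 -c "
from h import *
st()"
```

```text
t 8.475 p [0.5489 0.2625 0.1923] F [ 1.0991  0.4448 -2.1643] T [0.024  0.0165 0.002 ] open 0.204 gf 58.58681380748749
```

Call:
carry_out --deltas "0.5 0 0 0 0 0 1;1 0 0 0 0 0 1;1.5 0 0 0 0 0 1;1.5 0 0 0 0 0 1"

```text
time_s: 8.98
eef_pos: [0.5504, 0.2625, 0.1923]
eef_rot: [-0.0, 1.0, -0.005, 0.0]
wrist_force: [0.4, 0.5, -1.5]
opening: 0.205
grasp_force: 58.6
```

Call:
carry_out --deltas "0.5 0 0 0 0 0 1;1 0 0 0 0 0 1;1 0 0 0 0 0 1"

```text
time_s: 9.35
eef_pos: [0.5514, 0.2625, 0.1923]
eef_rot: [-0.0, 1.0, -0.005, 0.0]
wrist_force: [0.4, -1.0, -1.8]
opening: 0.199
grasp_force: 58.6
```

Call:
carry_out --deltas "0.5 0 0 0 0 0 1;1 0 0 0 0 0 1;1 0 0 0 0 0 1"

```text
time_s: 9.72
eef_pos: [0.5524, 0.2624, 0.1923]
eef_rot: [-0.0, 1.0, -0.005, -0.0]
wrist_force: [-0.6, 0.4, -2.4]
opening: 0.2
grasp_force: 58.6
```

Call:
carry_out --deltas "0.5 0 0 0 0 0 1;1 0 0 0 0 0 1;1 0 0 0 0 0 1"

```text
time_s: 10.1
eef_pos: [0.5534, 0.2624, 0.1923]
eef_rot: [-0.0, 1.0, -0.005, -0.0]
wrist_force: [0.2, -0.4, -2.0]
opening: 0.201
grasp_force: 58.6
```

Call:
carry_out --deltas "0.5 0 0 0 0 0 1;0.5 0 0 0 0 0 1;0.5 0 0 0 0 0 1"

```text
time_s: 10.48
eef_pos: [0.5539, 0.2624, 0.1923]
eef_rot: [-0.0, 1.0, -0.005, 0.0]
wrist_force: [0.6, 0.4, -1.3]
opening: 0.203
grasp_force: 58.6
```

Call:
carry_out --deltas "0.5 0 0 0 0 0 1;0.5 0 0 0 0 0 1;0.5 0 0 0 0 0 1"

```text
time_s: 10.85
eef_pos: [0.5544, 0.2624, 0.1923]
eef_rot: [0.0, 1.0, -0.005, -0.0]
wrist_force: [-0.2, -0.3, -2.6]
opening: 0.201
grasp_force: 58.6
```

Call:
carry_out --deltas "0.5 0 0 0 0 0 1;0.5 0 0 0 0 0 1;0.5 0 0 0 0 0 1"

```text
time_s: 11.22
eef_pos: [0.5549, 0.2624, 0.1923]
eef_rot: [-0.0, 1.0, -0.005, 0.0]
wrist_force: [0.4, 0.5, -0.9]
opening: 0.206
grasp_force: 58.6
```

Call:
carry_out --deltas "0.5 0 0 0 0 0 1;0.5 0 0 0 0 0 1;0.5 0 0 0 0 0 1"

```text
time_s: 11.6
eef_pos: [0.5553, 0.2624, 0.1923]
eef_rot: [-0.0, 1.0, -0.005, -0.0]
wrist_force: [-0.1, 0.8, -1.1]
opening: 0.205
grasp_force: 58.6
```

Call:
carry_out --deltas "0.5 0 0 0 0 0 1;0.5 0 0 0 0 0 1;0.5 0 0 0 0 0 1"

```text
time_s: 11.98
eef_pos: [0.5556, 0.2624, 0.1923]
eef_rot: [0.0, 1.0, -0.005, -0.0]
wrist_force: [-1.9, 0.5, -1.7]
opening: 0.202
grasp_force: 58.6
```

Call:
carry_out --deltas "0.5 0 0 0 0 0 1;0.5 0 0 0 0 0 1;0.5 0 0 0 0 0 1"

```text
time_s: 12.35
eef_pos: [0.5558, 0.2624, 0.1922]
eef_rot: [0.0, 1.0, -0.005, -0.001]
wrist_force: [-5.2, -0.4, 1.1]
opening: 0.206
grasp_force: 58.8
```

Run:
```python
from h import *
st()
a=vision.camera("scene"); b=vision.camera("top")
W=np.zeros((560,800,3),np.uint8); W[:540,:450]=cv2.resize(a[170:290,310:410],(450,540),interpolation=cv2.INTER_CUBIC)
W[:350,450:]=cv2.resize(b[160:260,240:340],(350,350),interpolation=cv2.INTER_CUBIC)
cv2.imwrite("pics/s4.png",W)
```

```text
t 12.35 p [0.5558 0.2624 0.1922] F [-5.2422 -0.3955  1.1048] T [-0.0507  1.0849  0.0182] open 0.206 gf 58.812514543533325
```

View pics/s4.png

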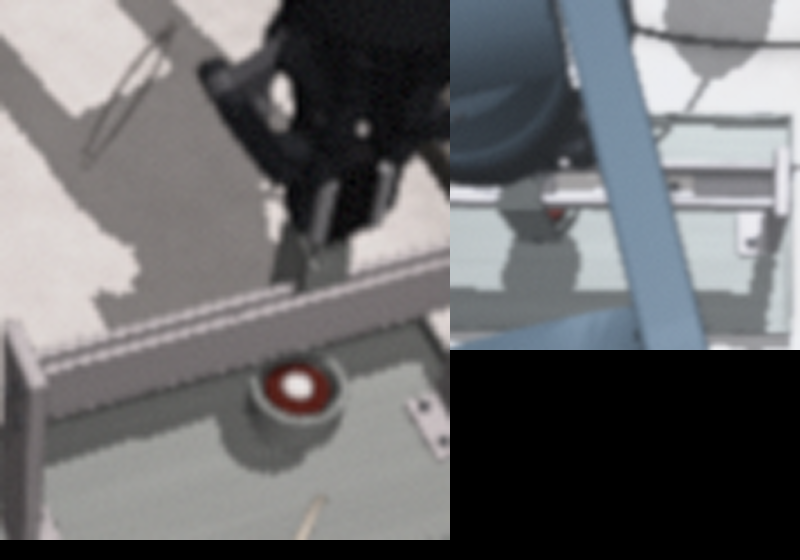

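The nose touches the back wall at TCP x about 0.5554 (5 N). The view shows the hook behind the lip, the cup below the rail, and the specimen in place at crop (297,385). I'll back off to the channel's middle and lower towards the strip.

Call:
carry_out --deltas "-1.5 0 0 0 0 0 1;-3.5 0 0 0 0 0 1;-3.5 0 3 0 0 0 1;-3.5 0 6 0 0 0 1;-3.5 0 9 0 0 0 1;-3.5 0 11 0 0 0 1;-3.5 0 13 0 0 0 1;-3.5 0 14 0 0 0 1;-3.5 0 14 0 0 0 1"

```text
time_s: 13.58
eef_pos: [0.5528, 0.2624, 0.1782]
eef_rot: [0.0, 1.0, -0.005, -0.0]
wrist_force: [0.1, -0.6, -2.5]
opening: 0.204
grasp_force: 58.6
```

Call:
carry_out --deltas "0 0 0.5 0 0 0 1;0 0 1 0 0 0 1;0 0 1 0 0 0 1"

```text
time_s: 13.95
eef_pos: [0.5528, 0.2624, 0.1772]
eef_rot: [0.0, 1.0, -0.005, -0.0]
wrist_force: [-0.4, 0.1, -1.8]
opening: 0.204
grasp_force: 58.6
```

Call:
carry_out --deltas "0 0 0.5 0 0 0 1;0 0 1 0 0 0 1;0 0 1 0 0 0 1"

```text
time_s: 14.32
eef_pos: [0.5528, 0.2624, 0.1762]
eef_rot: [0.0, 1.0, -0.005, -0.0]
wrist_force: [-0.6, 1.0, -1.9]
opening: 0.201
grasp_force: 58.6
```

Call:
carry_out --deltas "0 0 0.5 0 0 0 1;0 0 0.7 0 0 0 1;0 0 0.7 0 0 0 1"

```text
time_s: 14.7
eef_pos: [0.5529, 0.2624, 0.1756]
eef_rot: [0.0, 1.0, -0.005, -0.0]
wrist_force: [-0.3, -0.5, -1.8]
opening: 0.203
grasp_force: 58.6
```

Call:
carry_out --deltas "0 0 0.5 0 0 0 1;0 0 0.7 0 0 0 1;0 0 0.7 0 0 0 1"

```text
time_s: 15.08
eef_pos: [0.5528, 0.2624, 0.1749]
eef_rot: [0.0, 1.0, -0.005, -0.0]
wrist_force: [0.5, 0.1, -1.8]
opening: 0.203
grasp_force: 58.6
```

Call:
carry_out --deltas "0 0 0.5 0 0 0 1;0 0 1 0 0 0 1;0 0 1 0 0 0 1"

```text
time_s: 15.45
eef_pos: [0.5528, 0.2624, 0.1738]
eef_rot: [0.0, 1.0, -0.005, -0.0]
wrist_force: [0.1, 0.2, -0.8]
opening: 0.2
grasp_force: 58.6
```

Call:
carry_out --deltas "0 0 0.5 0 0 0 1;0 0 1 0 0 0 1;0 0 1 0 0 0 1"

```text
time_s: 15.82
eef_pos: [0.5528, 0.2624, 0.1728]
eef_rot: [-0.0, 1.0, -0.005, -0.0]
wrist_force: [-0.4, -0.0, -2.7]
opening: 0.202
grasp_force: 58.6
```

Call:
carry_out --deltas "0 0 0.5 0 0 0 1;0 0 1 0 0 0 1;0 0 1 0 0 0 1"

```text
time_s: 16.2
eef_pos: [0.5528, 0.2624, 0.1718]
eef_rot: [0.0, 1.0, -0.005, -0.0]
wrist_force: [-0.2, 0.5, -1.5]
opening: 0.203
grasp_force: 58.6
```

The nose is now below the strip's top (about z 129) with no load, so it is in the notch. I'll keep lowering to the floor.

Call:
carry_out --deltas "0 0 0.5 0 0 0 1;0 0 1 0 0 0 1;0 0 1 0 0 0 1"

```text
time_s: 16.58
eef_pos: [0.5528, 0.2624, 0.1708]
eef_rot: [0.0, 1.0, -0.005, -0.0]
wrist_force: [0.4, 0.5, -2.0]
opening: 0.2
grasp_force: 58.6
```

Call:
carry_out --deltas "0 0 0.5 0 0 0 1;0 0 1 0 0 0 1;0 0 1 0 0 0 1"

```text
time_s: 16.95
eef_pos: [0.5528, 0.2624, 0.1698]
eef_rot: [0.0, 1.0, -0.005, -0.0]
wrist_force: [1.2, -0.6, -1.9]
opening: 0.202
grasp_force: 58.6
```

Call:
carry_out --deltas "0 0 0.5 0 0 0 1;0 0 0.7 0 0 0 1;0 0 0.7 0 0 0 1"

```text
time_s: 17.32
eef_pos: [0.5529, 0.2624, 0.1692]
eef_rot: [0.0, 1.0, -0.005, -0.0]
wrist_force: [-0.3, -0.4, -1.9]
opening: 0.203
grasp_force: 58.6
```

Call:
carry_out --deltas "0 0 0.3 0 0 0 1;0 0 0.6 0 0 0 1;0 0 0.6 0 0 0 1"

```text
time_s: 17.7
eef_pos: [0.5528, 0.2624, 0.1685]
eef_rot: [0.0, 1.0, -0.005, -0.0]
wrist_force: [0.7, 0.1, -2.6]
opening: 0.202
grasp_force: 58.6
```

Call:
carry_out --deltas "0 0 0.3 0 0 0 1;0 0 0.5 0 0 0 1;0 0 0.5 0 0 0 1"

```text
time_s: 18.08
eef_pos: [0.5529, 0.2625, 0.1681]
eef_rot: [-0.0, 1.0, -0.005, 0.0]
wrist_force: [-0.2, -0.8, -1.8]
opening: 0.202
grasp_force: 58.6
```

Call:
carry_out --deltas "0 0 0.3 0 0 0 1;0 0 0.4 0 0 0 1;0 0 0.4 0 0 0 1"

```text
time_s: 18.45
eef_pos: [0.5529, 0.2625, 0.168]
eef_rot: [-0.0, 1.0, -0.005, 0.0]
wrist_force: [-1.3, -0.3, 1.8]
opening: 0.204
grasp_force: 58.8
```

The floor is felt at TCP z 0.168, exactly the home height. I'll ease off 0.3 mm and open the fingers in stages.

Call:
carry_out --deltas "0 0 -0.4 0 0 0 1;0 0 -0.4 0 0 0 0.78;0 0 -0.4 0 0 0 0.74;0 0 -0.4 0 0 0 0.7;0 0 -0.4 0 0 0 0.6;0 0 -0.4 0 0 0 0.4;0 0 -0.4 0 0 0 0.2;0 0 -0.4 0 0 0 0;0 0 -0.4 0 0 0 0;0 0 -0.4 0 0 0 0;0 0 -0.4 0 0 0 0"

```text
time_s: 19.82
eef_pos: [0.5529, 0.2624, 0.1681]
eef_rot: [-0.0, 1.0, -0.005, -0.0]
wrist_force: [-0.3, -0.1, 1.1]
opening: 1.002
grasp_force: 0.0
```

Call:
carry_out --deltas "0 0 -20 0 0 0 0;0 0 -45 0 0 0 0;0 0 -80 0 0 0 0;0 0 -130 0 0 0 0;-40 0 -180 0 0 0 0;-100 0 -230 0 0 0 0;-160 0 -230 0 0 0 0;-220 0 -230 0 0 0 0;-220 0 -230 0 0 0 0;-220 0 -230 0 0 0 0"

```text
time_s: 21.08
eef_pos: [0.3328, 0.2648, 0.3997]
eef_rot: [-0.001, 1.0, -0.005, 0.002]
wrist_force: [-0.3, 0.0, 0.1]
opening: 1.0
grasp_force: 0.0
```

Run:
```python
from h import *
st()
a=vision.camera("scene"); b=vision.camera("top")
W=np.zeros((560,800,3),np.uint8); W[:540,:450]=cv2.resize(a[170:290,310:410],(450,540),interpolation=cv2.INTER_CUBIC)
W[:350,450:]=cv2.resize(b[170:270,220:320],(350,350),interpolation=cv2.INTER_CUBIC)
cv2.imwrite("pics/s5.png",W)
for n,y0,y1,x0,x1,th,im in(("scene",205,232,320,395,60,a),):
    m=(im.max(2)<th).astype(np.uint8)[170:240,330:395]; k,l,s,c=cv2.connectedComponentsWithStats(m); print([(s[i],c[i]+[330,170]) for i in range(1,k) if s[i,4]>40])
print("expect grip",proj("scene",[.5528,.2625,.188]),proj("top",[.5528,.2625,.188]))
```

```text
t 21.075 p [0.3328 0.2648 0.3997] F [-0.2965  0.0288  0.1124] T [-0.0518 -0.0084  0.0353] open 1.0 gf 0.0
[(array([52,  0, 13, 20, 68], dtype=int32), array([388.8971, 178.6029])), (array([ 47,  39,  13,  23, 225], dtype=int32), array([382.6044, 220.1556]))]
expect grip [382.8614 218.8804] [260.0332 207.2957]
```

View pics/s5.png

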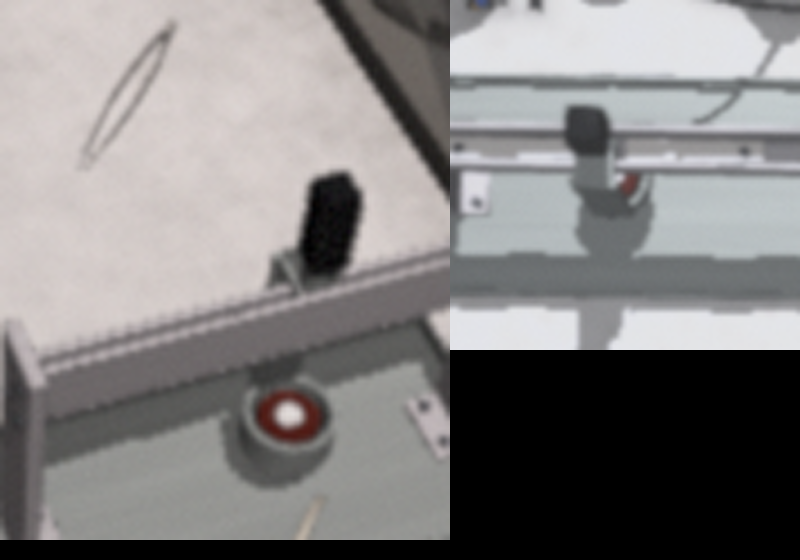

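The carrier hangs in the notch with its specimen in the cup. The grip centroid is at (382.6,220.2) in the scene view against an expected (382.9,218.9), and the mount is at about (374.4,262.2). I'll do a quick plumb check before handing in.

Run:
```python
from h import *
m=pl("scene",(374.4,262.2),.056); g=pl("scene",(382.6,220.2),.188)
print(m,g,"lean deg",np.degrees(np.arctan(np.linalg.norm((m-g)[:2])/.132)), proj("scene",[.5528,.2625,.056]))
```

```text
[0.5551 0.2626 0.056 ] [0.5556 0.2607 0.188 ] lean deg 0.8694654653219513 [373.8906 261.3712]
```

```bash
python3 -c "
from bench import ctrl
print(ctrl.hand_in())"
```

```text
the job is handed in; nothing more can be done
None
```

The carrier hangs in the notch, released, about 1° off plumb with its specimen in the cup. I handed the job in at about 21 s of the 70 s allowed; no verdict came back.

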